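# Move a double lid to the full tin and lift its outer cap alone

## Task

The open creamer tin has just been refilled: take the two-part lid off the empty tin in one go by its black knob, which belongs to the inner lid and carries the loose outer cap with it, and lower it onto the full tin until it is fully home before you let go of the knob. Then grip the outer cap by its rim and lift it straight up alone, leaving the inner lid seated in the mouth, and finish while still holding the cap level right above the tin, a few centimetres clear of the knob, so that I can lay the date card on the inner lid. Keep both tins standing where they are and leave everything else alone.

Things in the scene. Friction and masses are not known exactly. Their poses are not given: they have to be found in the camera images.
- full_tin: the refilled open tin: round steel tin with a brown band (sizes in mm): radius 30 up to its shoulder at 82, then a neck of radius 27 (wall 2) up to its rim at 96; round mouth, 50 inside diameter. Stands loose on the tray (floor 2 above the table). Origin under its centre, z up. White creamer pods in it reach 66 above its foot. 0.38 kg
- full_tin_mouth (a point): centre of the full tin's mouth, level with its rim, 96 mm above its foot; z along the tin's axis. The inner lid is fully home when its origin is at this point
- empty_tin: the empty tin that wears the two-part lid at the start: round steel tin with a brown band (sizes in mm): radius 30 up to its shoulder at 82, then a neck of radius 27 (wall 2) up to its rim at 96; round mouth, 50 inside diameter. Stands loose on the tray (floor 2 above the table). Origin under its centre, z up. About 0.22 kg
- empty_tin_mouth (a point): centre of the empty tin's mouth, level with its rim, 96 mm above its foot; here the inner lid's origin sits at the start. Fixed round the tray: a black fridge 537 mm tall on the right, its near left corner at x 0.48, y -0.13 m, where an arm that swings in from the right must first be drawn in; a coffee machine 342 mm tall behind on the left (x over 0.55, y over 0.29 m)
- inner_lid: steel, 0.09 kg (mm): flange disc of radius 29.3, 3 thick, that rests on the tin's rim; below it a plug of radius 23.5, 20 long (lowest 5 tapered to radius 19.5), 1.5 clearance all round in the mouth; above it a straight round black knob of 16 diameter, free to grip from 8 to 36 above the origin with the cap on. Origin: centre of the flange's underside, z up. Lifting the knob lifts the cap too
- knob_top (a point): centre of the top of the inner lid's knob, 36 mm above the inner lid's origin and 29 mm above the top of the cap when the cap is on
- outer_cap: steel, 0.06 kg, loose (mm): round, 65 outside diameter, 15 tall, 26 hole that the knob stands through. Origin: centre of the underside of its top, which rests on the inner lid's flange 3 above that lid's origin; top face at +3.5 (bead round the hole +5), skirt (2 thick) down to -11, round the tin's neck, ending 3 above the shoulder. Grip the skirt, 2 proud of the tin's body
- sugar_tin: round closed tin with a wide pull-off lid, 92 mm across and 96 mm tall, a bystander at the back of the tray; origin under its centre
- sachet_case: long low cream case with a rounded hood, 112 x 194 x 71 mm, a bystander at the back of the tray; origin under its centre
- mug: black handled mug, 82 mm across and 95 mm tall, a bystander left of the tray; origin under its centre
- pod_a: single creamer pod, 37 mm across and 21 mm tall, a bystander on the tray behind the tins; origin under its centre
- pod_b: single creamer pod, 37 mm across and 21 mm tall, a bystander on the tray behind the tins; origin under its centre
Things that resemble listed ones, but are neither listed nor needed, are in the scene too. What is shaped like the inner_lid but green is not meant.

How it is judged:
On the way, in this order (a step that is already met when the one before it is completed fails the run):
1. both lids hang together from the gripped knob, clear of the empty tin (z of inner_lid in the frame of empty_tin_mouth above 0.024 m and contact force between the fingers and inner_lid above 1 N and z of outer_cap in the frame of inner_lid between -0.001 and 0.009 m and horizontal distance between outer_cap and inner_lid below 0.006 m), for 0.2 s.
2. both lids are down on the full tin with the knob still in the fingers (z of inner_lid in the frame of full_tin_mouth between -0.004 and 0.005 m and horizontal distance between inner_lid and full_tin_mouth below 0.005 m and angle between the z axis of inner_lid and the z axis of full_tin, either way round below 0.09 rad and contact force between the fingers and inner_lid above 0.5 N and z of outer_cap in the frame of inner_lid between -0.001 and 0.009 m and horizontal distance between outer_cap and inner_lid below 0.006 m), for 0.1 s.
3. the knob is let go and both lids sit fully home on the full tin (z of inner_lid in the frame of full_tin_mouth between -0.004 and 0.004 m and horizontal distance between inner_lid and full_tin_mouth below 0.004 m and angle between the z axis of inner_lid and the z axis of full_tin, either way round below 0.09 rad and contact force between the fingers and inner_lid below 0.1 N and z of outer_cap in the frame of inner_lid between -0.001 and 0.006 m and horizontal distance between outer_cap and inner_lid below 0.006 m), for 0.2 s.
At the end, for the whole second after the job is handed in: Inner lid home and square in the full tin (within 4 mm), untouched; only the fingers carry the outer cap, still and level (0.2 rad), its underside 20 mm or more above the knob (56 mm above the inner lid's origin), within 40 mm of the tin's axis; both tins upright (z of inner_lid in the frame of full_tin_mouth between -0.004 and 0.004 m and horizontal distance between inner_lid and full_tin_mouth below 0.004 m and angle between the z axis of inner_lid and the z axis of full_tin, either way round below 0.09 rad and contact force between each of the fingers, outer_cap and inner_lid below 0.1 N and z of outer_cap in the frame of inner_lid above 0.056 m and horizontal distance between outer_cap and full_tin_mouth below 0.04 m and angle between outer_cap's own z axis and vertical below 0.2 rad and contact force between the fingers and outer_cap above 1 N and contact force between outer_cap and full_tin below 0.1 N and contact force between outer_cap and empty_tin below 0.1 N and linear speed of outer_cap below 0.03 m/s and angle between each of full_tin, empty_tin's own z axis and vertical below 0.05 rad); the arm keeps its last pose, push and grip.
It fails at once if the two lids come apart while the inner lid is not seated in the full tin (inner lid disturbed) ((z of outer_cap in the frame of inner_lid above 0.018 m or horizontal distance between outer_cap and inner_lid above 0.015 m) and not (z of inner_lid in the frame of full_tin_mouth between -0.004 and 0.006 m and horizontal distance between inner_lid and full_tin_mouth below 0.006 m and angle between the z axis of inner_lid and the z axis of full_tin, either way round below 0.09 rad)).
It fails at once if a tin is tipped or shoved more than 40 mm (angle between any of full_tin, empty_tin's own z axis and vertical above 0.3 rad or distance of any of full_tin, empty_tin from where it was at the start of the episode above 0.04 m).
It fails at once if something else on or round the tray is shoved more than 30 mm (distance of any of sugar_tin, sachet_case, mug, pod_a, pod_b from where it was at the start of the episode above 0.03 m).
It also fails if it takes over 51 s, if anything falls off the work surface, if the arm or the gripper's body presses on something with over 40 N, if the wrist force passes 120 N, or if a joint passes its speed limit or range.

## Robot

A 7-joint arm with a two-finger parallel gripper is mounted at the origin on a cart in front of the work surface, level with it; the furniture and walls round the work are solid. World frame = base frame: x ahead of the robot, y to its left, z up, the work surface at z = 0. Lengths are in m, angles in rad, forces in N, time in s.
With the tool pointing down it reaches from about 0.4 to 0.875 m from the base axis. Payload 19.3 kg.
Tool frame: the origin (TCP) lies on the mounting face of the last link; the fingertips stand 173 mm ahead of it and the grasp point (between the pads) lies 155 mm ahead of it; z points along the fingers, y is the line along which they close (so a half turn about z gives the same grasp; the last joint's range is limited). The gripper opens to 85 mm and grips with 20 to 120 N. Pads are 22 mm wide; open, the fingers measure 114 mm over their backs; the gripper's body (76 mm by 85 mm) begins 54 mm behind the grasp point. The pads swing forward as they close: fully open they stand 13 mm farther back than shut.
Start: joints at [1.039, 0.521, -0.036, 1.599, 0.021, 1.021, -0.113], TCP at [0.278, -0.56, 0.405] pointing down, gripper open.
Joint ranges: [-2.91, 2.91], [-0.3, 2.13], [-1.5, 1.42], [0.17, 2.43], [-1.26, 4.41], [0.16, 1.93], [-2.52, 2.52]. Speed limits (rad/s): [1.89, 1.89, 2.39, 2.39, 3.01, 3.01, 3.01].

## Interface

Orientations are given as [roll, pitch, yaw] about the fixed x, y, z axes, in that order (R = Rz(yaw) Ry(pitch) Rx(roll)).
In Python, from workcell import bot, vision gives the robot as it stands.
- The arm moves only by the shell command python3 -m creep 'ROWS' [FORCE]. ROWS is JSON, a list that holds one entry, the list of rows, each a list of 7 numbers: the opening, from -1 (shut) to 1 (fully open), then the shift along the tool's x, y, z in cm, then the turn, a rotation vector about the tool's x, y, z in rad. In form: [[[grip, tx, ty, tz, rx, ry, rz], ...]]. A call has 1 to 12 rows; each row shifts and turns the commanded pose from where the row before left it, along the tool's axes as they then stand; what a row does not reach is not made up. A row lasts 1/8 s, in which the tool goes at most 62.5 mm and 10.7 degrees, less where a joint would pass 70% of its speed; a pose out of reach is approached as far as the arm can. A call with a gripper value outside its range is refused whole. The fingers move at their own pace and stop on an object; FORCE is the grip in N (left out, the last holds). Time passes only in rows, so rows that do not move let the fingers close. It gives the time, the measured TCP pose, the force, the opening and the grip force at its end, in the units of the state.
- bot.observe(): the state, without advancing time (a new reading comes with each control period).
- vision.grab_frame(name): name is "scene" or "side" or "wrist"; returns a dict with "image" (384x512x3 uint8, blue, green, red), "depth" (384x512 float32, m along the optical axis (not along the pixel's ray), 0 where there is no reading), "fovy" (degrees; the focal length in pixels is half the picture's height over the tangent of half this angle, whatever the lens; pixels are square), "cx", "cy" (the principal point, pixels), "cam_to_world" (4x4, takes a point from camera to world coordinates); the wrist camera has in their place "tool_from_camera" (4x4, takes a point from camera to tool coordinates, whose origin is the TCP and whose axes are the flange's). Camera axes: x right, y down, z forward; pixel columns grow to the right and rows downward; lengths in m; the calibration is good to about 2 mm. The wrist camera is an equidistant fisheye: a pixel r from the principal point sees the ray r / f radians off the axis. A picture is of the moment at which its call begins: read the wrist's pose just before it.
- bot.job_done(): hands the job in; it is judged then, once.
The state is a dict: "clock": time; "qpos": joint angles; "qd": joint speeds; "joint_efforts": joint torques, N m; "position": TCP position; "tool_rot": TCP orientation; "force": force on the tool from outside, world axes, zero at the start; "moment": the same for the moment, N m; "grip_width": finger opening in m; "finger_force": force on a finger pad.
Only numpy, scipy, OpenCV 4.12 (cv2) and the standard library are available. Lean on these libraries where they do the work, as an engineer would, in place of code of your own. Each camera call takes 0.05 s, during which the arm holds its last target. There are 200 camera calls.

## Working session

There is one attempt and no reset: what is moved stays moved. The work goes in short steps, Python scripts to look and compute and a shell command to move; the robot and the scene stay as the last step left them, time stands still between calls to the robot, and variables do not carry over. Pictures are saved under pics/ and viewed, at most 10 in all, crops included, and the job is handed in when it is done.

```bash
mkdir -p pics; cat > h.py <<'E'
import numpy as np, cv2
from workcell import bot, vision
from scipy.spatial.transform import Rotation as R
def pts(f):
    d=f["depth"];h,w=d.shape;F=h/2/np.tan(np.radians(f["fovy"])/2)
    u,v=np.meshgrid(np.arange(w),np.arange(h))
    P=np.stack([(u-f["cx"])/F*d,(v-f["cy"])/F*d,d],-1)
    T=np.array(f["cam_to_world"]);W=P@T[:3,:3].T+T[:3,3];W[d==0]=np.nan
    return W
E
python3 - <<'E'
from h import *
s=bot.observe();print(s)
for n in("scene","side"):
    f=vision.grab_frame(n);cv2.imwrite(f"pics/{n}0.png",cv2.resize(f["image"],(800,600),interpolation=cv2.INTER_CUBIC))
    np.savez(f"{n}0.npz",W=pts(f),im=f["image"]);print(n,f["fovy"],np.round(f["cam_to_world"],3).tolist())
E
```

```text
{'clock': 0.0, 'qpos': array([ 1.03880474,  0.52200819, -0.03635001,  1.60000582,  0.0211972 ,
        1.02109393, -0.11279622]), 'qd': array([ 2.74376740e-04,  4.98718969e-05, -3.15977045e-04,  1.28217946e-03,
        7.25989703e-04, -7.12525163e-06, -3.57702231e-04]), 'joint_efforts': array([ 3.88386725e-04, -9.27108836e+01,  1.98023781e+00, -3.69931269e+01,
        1.78847043e-02,  8.12575308e-03, -5.21551647e-05]), 'position': array([ 0.27839703, -0.55941275,  0.40412977]), 'tool_rot': array([-3.14046418e+00,  6.70769196e-05,  4.61803539e-01]), 'force': array([ 0.72973017, -0.63833543, -0.45654224]), 'moment': array([ 0.05022643, -0.01089294,  0.01048155]), 'finger_force': 0.0, 'grip_width': 0.08564007691188709}
scene 53.23687500889524 [[0.783, -0.43, 0.449, 0.16], [-0.622, -0.531, 0.576, -0.289], [-0.009, -0.73, -0.683, 0.672], [0.0, 0.0, 0.0, 1.0]]
side 50.70325631698358 [[0.946, -0.24, 0.216, 0.33], [-0.322, -0.736, 0.595, -0.417], [0.016, -0.632, -0.774, 0.897], [0.0, 0.0, 0.0, 1.0]]
```

View pics/scene0.png

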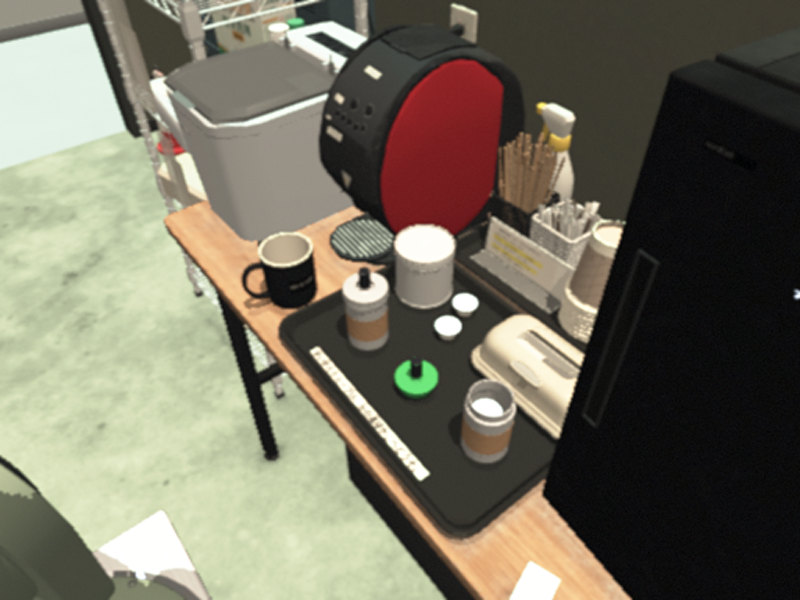

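View pics/side0.png

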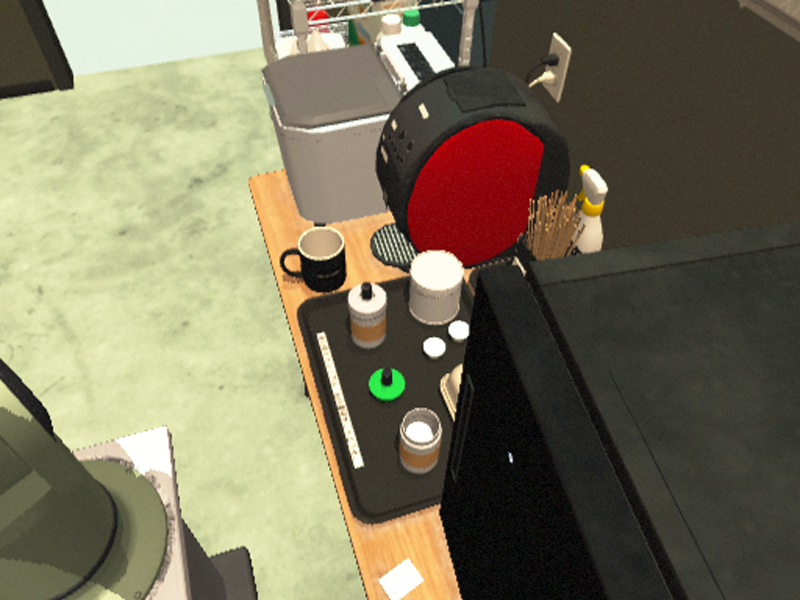

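The scene view shows the lidded empty tin with its knob at about (365,275) and the open full tin with its rim at about (489,400). The green decoy lid is at (416,377). The side view shows the same knob at (367,290) and the open rim at (420,425). I'll fit the positions from depth next.

```bash
python3 - <<'E'
from h import *
from scipy.optimize import least_squares
def fit(p,r):
    g=p.mean(0)+[.02,.02]
    o=least_squares(lambda c:np.hypot(*(p-c).T)-r,g,loss='soft_l1',f_scale=.002);return np.round(o.x,4),round(float(np.std(o.fun))*1e3,2),len(p)
for n,boxes in (("scene",{"empty":(340,265,392,352),"full":(458,378,518,464)}),("side",{"empty":(344,280,390,350),"full":(396,406,444,474)})):
    W=np.load(f"{n}0.npz")["W"]
    for k,b in boxes.items():
        a,t,c,d=[int(x/1.5625) for x in b]
        P=W[t:d,a:c].reshape(-1,3);P=P[np.isfinite(P[:,0])]
        m=(P[:,2]>.02)&(P[:,2]<.078)
        if k=="full": c0=np.median(P[m][:,:2],0);m&=np.hypot(*(P[:,:2]-c0).T)<.06
        print(n,k,"body",fit(P[m][:,:2],.03))
        if k=="empty":
            q=P[(P[:,2]>.09)&(P[:,2]<.101)];print(" skirt",fit(q[:,:2],.0325),"ztop",np.nanpercentile(P[:,2],[90,99,100]))
            q=P[(P[:,2]>.112)&(P[:,2]<.131)];print(" knob",fit(q[:,:2],.008))
        else:
            q=P[(P[:,2]>.093)&(P[:,2]<.103)];print(" rim box mid",q[:,:2].min(0),q[:,:2].max(0),fit(q[:,:2],.026),"ztop",np.nanpercentile(P[:,2],[90,99,100]))
E
```

```text
scene empty body (array([0.5028, 0.2272]), 13.27, 464)
 skirt (array([0.503 , 0.2278]), 5.34, 124) ztop [0.10484873 0.1335658  0.13692768]
 knob (array([0.495 , 0.2159]), 2.82, 51)
scene full body (array([ 0.5075, -0.0176]), 6.53, 870)
 rim box mid [ 0.48063958 -0.04426302] [0.53481777 0.01005437] (array([ 0.5078, -0.0174]), 0.8, 142) ztop [0.08978958 0.0978988  0.09925135]
side empty body (array([0.5032, 0.2287]), 14.72, 316)
 skirt (array([0.5033, 0.2291]), 2.62, 71) ztop [0.10673782 0.13544174 0.13796851]
 knob (array([0.4977, 0.2165]), 2.67, 30)
side full body (array([ 0.5087, -0.0172]), 7.84, 562)
 rim box mid [ 0.48215331 -0.04327632] [0.53545053 0.01046317] (array([ 0.5087, -0.0166]), 0.83, 110) ztop [0.09061395 0.10004849 0.10483458]
```

```bash
python3 -m creep '[[[1,0,-3.6,0,0,0,0],[1,0,-3.6,0,0,0,0],[1,0,-3.6,0,0,0,0],[1,0,-3.6,0,0,0,0],[1,0,-3.6,0,0,0,0],[1,0,-3.6,0,0,0,0],[1,4.1,-0.85,0,0,0,0],[1,4.1,-0.85,0,0,0,0],[1,4.1,-0.85,0,0,0,0],[1,4.1,-0.85,0,0,0,0],[1,0,0,0,0,0,0]]]'
```

```text
clock: 1.48
position: [0.3157, -0.261, 0.4046]
tool_rot: [-3.141, -0.001, 0.466]
force: [-0.2, -0.3, -0.3]
grip_width: 0.0855
finger_force: 0.0
```

```bash
python3 -m creep '[[[1,2.9,-1.95,0,0,0,0],[1,2.9,-1.95,0,0,0,0],[1,2.9,-1.95,0,0,0,0],[1,2.9,-1.95,0,0,0,0],[1,2.35,-2.75,0,0,0,0],[1,2.35,-2.75,0,0,0,0],[1,2.35,-2.75,0,0,0,0],[1,2.35,-2.75,0,0,0,0],[1,0,0,0,0,0,0]]]' && python3 -m creep '[[[1,3.7,-3.5,0,0,0,0],[1,3.7,-3.5,0,0,0,0],[1,3.7,-3.5,0,0,0,0],[1,3.7,-3.5,0,0,0,0],[1,0,0,0,0,0,0],[1,0,0,0,0,0,0]]]' && python3 - <<'E'
from h import *
s=bot.observe();f=vision.grab_frame("wrist")
print(s["position"],s["tool_rot"],f["fovy"],f["cx"],f["cy"],np.round(f["tool_from_camera"],4).tolist())
cv2.imwrite("pics/w0.png",cv2.resize(f["image"],(800,600),interpolation=cv2.INTER_CUBIC));np.savez("w0.npz",d=f["depth"])
E
```

```text
clock: 2.6
position: [0.4184, 0.0006, 0.4046]
tool_rot: [-3.141, -0.0, 0.465]
force: [-0.5, -0.5, 0.7]
grip_width: 0.0855
finger_force: 0.0
clock: 3.35
position: [0.4884, 0.1892, 0.4043]
tool_rot: [3.141, 0.001, 0.461]
force: [0.1, 0.3, 0.0]
grip_width: 0.0855
finger_force: 0.0
[0.48836018 0.18918445 0.40428927] [3.14106294e+00 1.19630289e-03 4.60869025e-01] 65.70646984690485 256.93021645237775 187.39963673090685 [[-0.0003, -0.9572, -0.2893, 0.074], [1.0, -0.0004, 0.0, -0.0005], [-0.0001, -0.2893, 0.9572, 0.0308], [0.0, 0.0, 0.0, 1.0]]
```

View pics/w0.png

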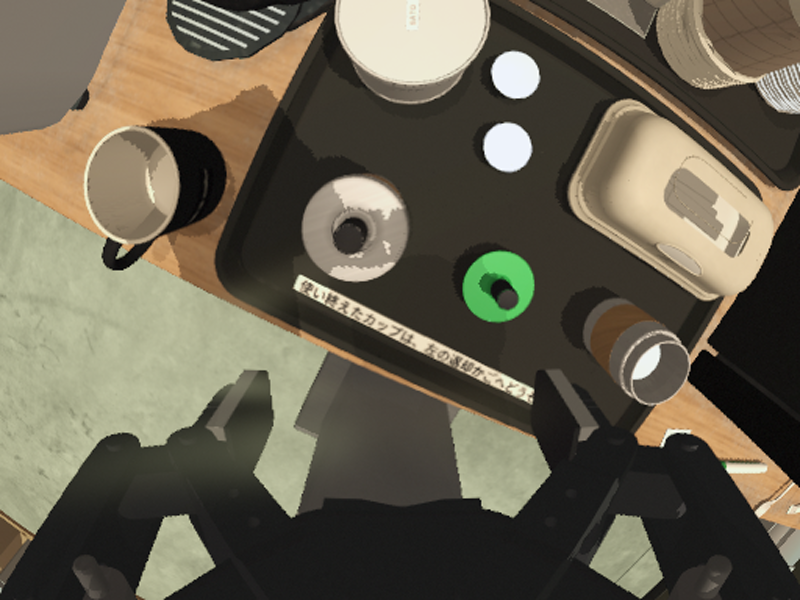

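The wrist view shows the cap disc centred at about (355.5,228), the knob top at about (350,236), and the full tin's rim at about (655.5,368). The green decoy is at (499,287). I'll intersect those rays with the known heights.

```bash
cat >> h.py <<'E'
def wray(u,v,s,f,z):
    F=384/2/np.tan(np.radians(f["fovy"])/2)
    x,y=u-f["cx"],v-f["cy"];r=np.hypot(x,y);t=r/F
    d=np.array([np.sin(t)*x/r,np.sin(t)*y/r,np.cos(t)])
    T=np.array(f["tool_from_camera"]);Rt=R.from_euler("xyz",s["tool_rot"]).as_matrix()
    o=np.array(s["position"])+Rt@T[:3,3];d=Rt@T[:3,:3]@d
    return o+d*(z-o[2])/d[2]
def ring(s,f,c,z,r):
    F=384/2/np.tan(np.radians(f["fovy"])/2);T=np.array(f["tool_from_camera"]);Rt=R.from_euler("xyz",s["tool_rot"]).as_matrix()
    a=np.linspace(0,2*np.pi,73);W=np.stack([c[0]+r*np.cos(a),c[1]+r*np.sin(a),0*a+z],-1)
    P=((W-s["position"])@Rt-T[:3,3])@T[:3,:3];n=np.hypot(P[:,0],P[:,1]);t=np.arctan2(n,P[:,2])
    return np.stack([f["cx"]+F*t*P[:,0]/n,f["cy"]+F*t*P[:,1]/n],-1)
E
python3 - <<'E'
from h import *
s=bot.observe();f=vision.grab_frame("wrist");im=f["image"]
for n,u,v,z in(("cap",355.5,228,.1045),("knob",350,236,.134),("rim",655.5,368,.098)):
    print(n,np.round(wray(u/1.5625,v/1.5625,s,f,z),4))
big=cv2.resize(im,None,fx=4,fy=4,interpolation=cv2.INTER_CUBIC)
for c,z,r,col in(((.503,.228),.1045,.0325,(0,0,255)),((.503,.228),.134,.008,(0,255,255)),((.508,-.017),.098,.027,(0,0,255)),((.508,-.017),.098,.025,(0,255,0))):
    q=ring(s,f,c,z,r);cv2.polylines(big,[np.int32((q+.5)*4*16)],True,col,1,cv2.LINE_AA,4)
a=big[105*4:185*4,180*4:275*4];b=big[185*4:265*4,365*4:460*4]
cv2.imwrite("pics/ov.png",np.hstack([a,b]))
E
```

```text
cap [0.505  0.2276 0.1045]
knob [0.5053 0.2278 0.134 ]
rim [ 0.5109 -0.0089  0.098 ]
```

View pics/ov.png

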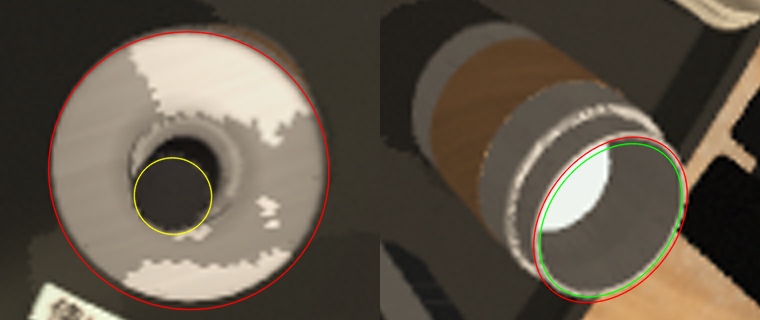

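```bash
python3 -m creep '[[[0,1.56,-1.39,0,0,0,0],[0,1.56,-1.39,0,0,0,0],[0,0,0,2.8,0,0,0],[0,0,0,2.8,0,0,0],[0,0,0,2.8,0,0,0],[0,0,0,0,0,0,0],[0,0,0,0,0,0,0]]]' 30 && python3 - <<'E'
from h import *
s=bot.observe();f=vision.grab_frame("wrist");im=f["image"];print(s["position"],s["tool_rot"])
big=cv2.resize(im,None,fx=4,fy=4,interpolation=cv2.INTER_CUBIC)
for c,z,r,col in(((.504,.228),.1045,.0325,(0,0,255)),((.504,.228),.134,.008,(0,255,255))):
    q=ring(s,f,c,z,r);cv2.polylines(big,[np.int32((q+.5)*4*16)],True,col,1,cv2.LINE_AA,4)
c=q.mean(0).astype(int);print(c)
y0,x0=max(c[1]-75,0),max(c[0]-100,0);cv2.imwrite("pics/ov2.png",big[y0*4:y0*4+600,x0*4:x0*4+800])
E
```

```text
clock: 4.32
position: [0.5042, 0.2296, 0.3217]
tool_rot: [-3.141, -0.001, 0.462]
force: [0.0, 0.0, -0.6]
grip_width: 0.0428
finger_force: 0.0
[0.50418915 0.2295666  0.32173541] [-3.14149631e+00 -1.09363217e-03  4.61604817e-01]
[260 232]
```

View pics/ov2.png

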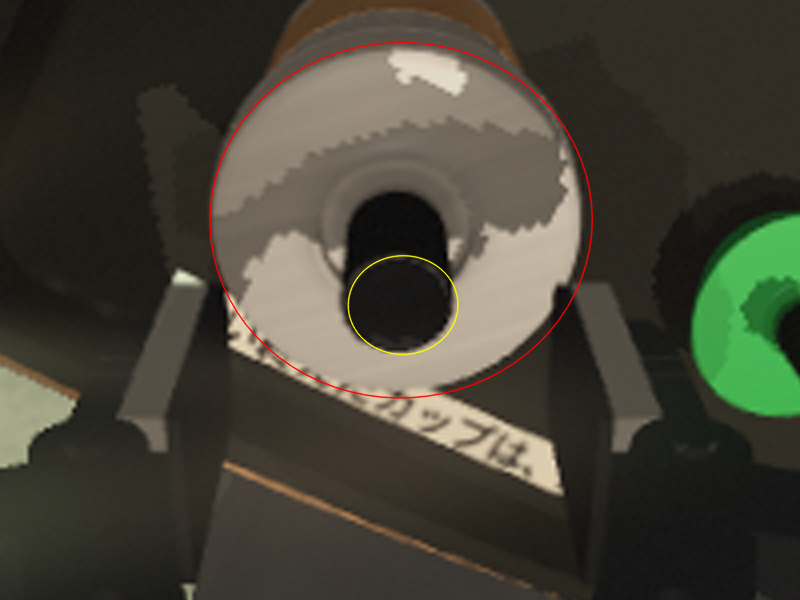

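The knob at about (398,303) is centred between the pads, and the cap matches its ring to within about 1 mm. I'll go down and grip.

```bash
python3 -m creep '[[[0,0,0,2,0,0,0],[0,0,0,1,0,0,0],[0,0,0,1,0,0,0],[0,0,0,0,0,0,0],[-0.4,0,0,0,0,0,0],[-1,0,0,0,0,0,0],[-1,0,0,0,0,0,0],[-1,0,0,0,0,0,0],[-1,0,0,0,0,0,0]]]' 40
```

```text
clock: 5.5
position: [0.504, 0.2293, 0.2811]
tool_rot: [3.142, -0.001, 0.462]
force: [-0.6, -1.4, 6.4]
grip_width: 0.0146
finger_force: 39.4
```

```bash
python3 -m creep '[[[-1,0,0,-0.4,0,0,0],[-1,0,0,-0.6,0,0,0],[-1,0,0,-1,0,0,0],[-1,0,0,-1,0,0,0],[-1,0,0,-1,0,0,0],[-1,0,0,-1.5,0,0,0],[-1,0,0,-1.5,0,0,0],[-1,0,0,0,0,0,0],[-1,0,0,0,0,0,0],[-1,0,0,0,0,0,0]]]' && python3 - <<'E'
from h import *
f=vision.grab_frame("scene");im=f["image"];W=pts(f)
cv2.imwrite("pics/s1.png",cv2.resize(im[130:300,180:360],None,fx=3.3,fy=3.3,interpolation=cv2.INTER_CUBIC))
E
```

```text
clock: 6.75
position: [0.5037, 0.2292, 0.3502]
tool_rot: [-3.142, 0.001, 0.462]
force: [0.0, -0.1, -1.5]
grip_width: 0.0147
finger_force: 39.1
```

View pics/s1.png

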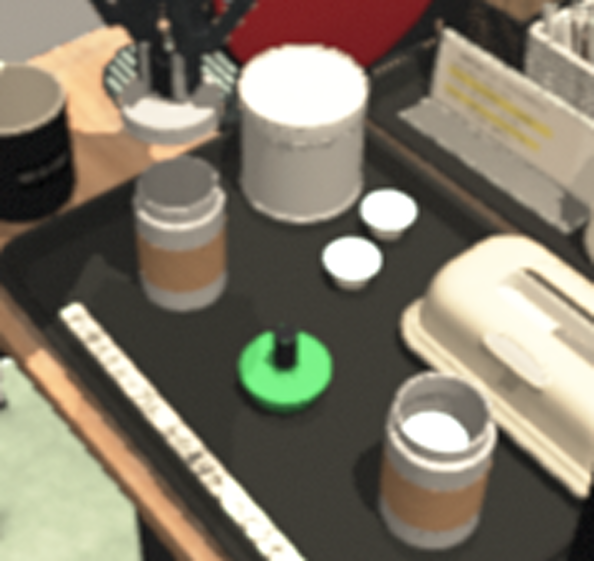

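Both lids hang level from the knob at about (170,110) in the crop, and the empty tin still stands in place. I'll carry them over to the full tin.

```bash
python3 -m creep '[[[-1,-0.6,1.2,0,0,0,0],[-1,-1.18,2.47,0,0,0,0],[-1,-1.18,2.47,0,0,0,0],[-1,-1.18,2.47,0,0,0,0],[-1,-1.18,2.47,0,0,0,0],[-1,-1.18,2.47,0,0,0,0],[-1,-1.18,2.47,0,0,0,0],[-1,-1.18,2.47,0,0,0,0],[-1,-1.18,2.47,0,0,0,0],[-1,-0.6,1.2,0,0,0,0],[-1,0,0,0,0,0,0],[-1,0,0,0,0,0,0]]]' && python3 - <<'E'
from h import *
from scipy.optimize import least_squares
s=bot.observe();print(s["position"],s["tool_rot"])
def fit(p,r):
    o=least_squares(lambda c:np.hypot(*(p-c).T)-r,[.51,-.015],loss='soft_l1',f_scale=.001);return np.round(o.x,4),round(float(np.std(o.fun))*1e3,2),len(p)
for n in("scene","side"):
    f=vision.grab_frame(n);P=pts(f).reshape(-1,3);P=P[np.isfinite(P[:,0])]
    P=P[np.hypot(P[:,0]-.508,P[:,1]+.017)<.045]
    b=lambda a,c:P[(P[:,2]>a)&(P[:,2]<c)][:,:2]
    print(n,"body",fit(b(.02,.078),.03),"neck",fit(b(.088,.096),.027))
    print(" z hist",[(round(z,3),len(b(z,z+.005))) for z in np.arange(.1,.2,.005)])
    for lo in(.160,.163,.166): print(" skirt",lo,fit(b(lo,lo+.006),.0325))
    cv2.imwrite(f"pics/{n}2.png",f["image"])
E
```

```text
clock: 8.3
position: [0.5073, -0.0156, 0.3507]
tool_rot: [-3.141, -0.0, 0.463]
force: [-0.4, -0.4, -2.3]
grip_width: 0.0148
finger_force: 39.1
[ 0.50728322 -0.01563759  0.35071276] [-3.14118072e+00 -2.72715741e-04  4.62670150e-01]
scene body (array([ 0.5078, -0.0175]), 6.56, 869) neck (array([ 0.5082, -0.0171]), 0.87, 114)
 z hist [(np.float64(0.1), 0), (np.float64(0.105), 0), (np.float64(0.11), 0), (np.float64(0.115), 0), (np.float64(0.12), 0), (np.float64(0.125), 0), (np.float64(0.13), 0), (np.float64(0.135), 0), (np.float64(0.14), 0), (np.float64(0.145), 0), (np.float64(0.15), 0), (np.float64(0.155), 6), (np.float64(0.16), 88), (np.float64(0.165), 74), (np.float64(0.17), 508), (np.float64(0.175), 45), (np.float64(0.18), 32), (np.float64(0.185), 51), (np.float64(0.19), 55), (np.float64(0.195), 52)]
 skirt 0.16 (array([ 0.5053, -0.0165]), 0.6, 99)
 skirt 0.163 (array([ 0.5055, -0.0164]), 0.55, 86)
 skirt 0.166 (array([ 0.5064, -0.0163]), 7.96, 142)
side body (array([ 0.5089, -0.0164]), 8.44, 496) neck (array([ 0.5091, -0.0156]), 0.97, 47)
 z hist [(np.float64(0.1), 10), (np.float64(0.105), 0), (np.float64(0.11), 0), (np.float64(0.115), 0), (np.float64(0.12), 0), (np.float64(0.125), 0), (np.float64(0.13), 0), (np.float64(0.135), 0), (np.float64(0.14), 0), (np.float64(0.145), 0), (np.float64(0.15), 0), (np.float64(0.155), 0), (np.float64(0.16), 35), (np.float64(0.165), 47), (np.float64(0.17), 204), (np.float64(0.175), 176), (np.float64(0.18), 11), (np.float64(0.185), 19), (np.float64(0.19), 21), (np.float64(0.195), 23)]
 skirt 0.16 (array([ 0.5058, -0.0154]), 0.58, 43)
 skirt 0.163 (array([ 0.5058, -0.0153]), 0.66, 54)
 skirt 0.166 (array([ 0.5066, -0.0149]), 7.9, 65)
```

```bash
python3 -m creep '[[[-1,0.14,0.16,0,0,0,0],[-1,0,0,1.5,0,0,0],[-1,0,0,1.5,0,0,0],[-1,0,0,1,0,0,0],[-1,0,0,0.5,0,0,0],[-1,0,0,0.4,0,0,0],[-1,0,0,0.4,0,0,0],[-1,0,0,0.3,0,0,0],[-1,0,0,0,0,0,0]]]' && python3 -m creep '[[[-1,0,0,0.3,0,0,0],[-1,0,0,0.3,0,0,0],[-1,0,0,0.2,0,0,0],[-1,0,0,0.2,0,0,0],[-1,0,0,0,0,0,0]]]'
```

```text
clock: 9.52
position: [0.5093, -0.0172, 0.2947]
tool_rot: [-3.142, -0.0, 0.462]
force: [1.6, 0.3, -1.9]
grip_width: 0.0148
finger_force: 39.1
clock: 10.15
position: [0.5092, -0.0173, 0.2846]
tool_rot: [-3.141, 0.0, 0.462]
force: [1.7, 1.6, -2.8]
grip_width: 0.0149
finger_force: 39.1
```

```bash
python3 -m creep '[[[-1,0,0,0.15,0,0,0],[-1,0,0,0.1,0,0,0],[-1,0,0,0.1,0,0,0],[-1,0,0,0.05,0,0,0],[-1,0,0,0,0,0,0],[-1,0,0,0,0,0,0]]]'
```

```text
clock: 10.9
position: [0.5095, -0.0171, 0.2811]
tool_rot: [3.141, -0.001, 0.462]
force: [0.9, 2.0, 5.9]
grip_width: 0.0145
finger_force: 40.0
```

```bash
python3 -m creep '[[[-1,0,0,0.05,0,0,0],[-1,0,0,0,0,0,0],[-1,0,0,0,0,0,0]]]' && python3 - <<'E'
from h import *
f=vision.grab_frame("scene");P=pts(f);m=np.hypot(P[...,0]-.509,P[...,1]+.017)
for r0,r1 in((.014,.022),(.022,.031)):
    q=P[(m>r0)&(m<r1)&(P[...,2]<.109)&(P[...,2]>.098)];print(len(q),np.percentile(q[:,2],[10,50,90]).round(4),np.linalg.lstsq(np.c_[q[:,:2]-[.509,-.017],np.ones(len(q))],q[:,2],rcond=None)[0].round(4))
im=f["image"];cv2.imwrite("pics/s3.png",cv2.resize(im[200:320,250:380],None,fx=4.5,fy=4.5,interpolation=cv2.INTER_CUBIC))
E
```

```text
clock: 11.28
position: [0.5096, -0.017, 0.281]
tool_rot: [3.141, -0.001, 0.462]
force: [-1.1, 3.5, 14.0]
grip_width: 0.0144
finger_force: 41.0
118 [0.1033 0.1043 0.1058] [-0.0117  0.0027  0.1043]
245 [0.1028 0.104  0.1052] [-0.005   0.0017  0.104 ]
```

View pics/s3.png

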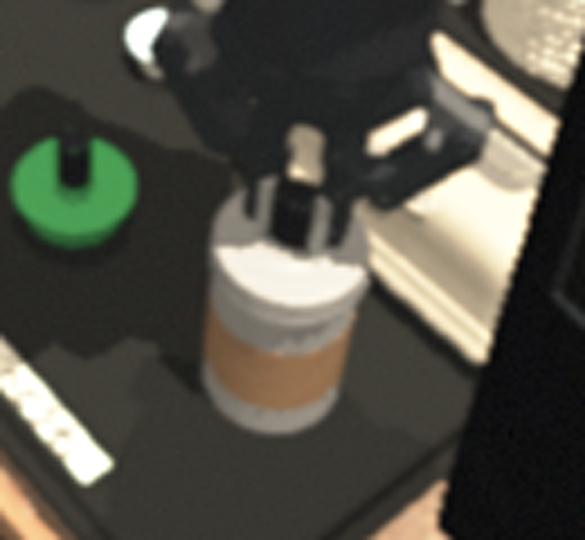

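The lids are seated: the cap top at about (290,270) in the crop reads z≈0.104 and is level. I'll release the knob, rise, and re-measure.

```bash
python3 -m creep '[[[-1,0,0,-0.1,0,0,0],[-1,0,0,0,0,0,0],[-0.4,0,0,0,0,0,0],[0,0,0,0,0,0,0],[0,0,0,0,0,0,0],[0,0,0,-2,0,0,0],[1,0,0,-2,0,0,0],[1,0,0,0,0,0,0],[1,0,0,0,0,0,0],[1,0,0,0,0,0,0]]]' && python3 - <<'E'
from h import *
s=bot.observe();f=vision.grab_frame("wrist");im=f["image"];print(s["position"],s["tool_rot"])
big=cv2.resize(im,None,fx=4,fy=4,interpolation=cv2.INTER_CUBIC)
for c,z,r,col in(((.509,-.017),.1045,.0325,(0,0,255)),((.509,-.017),.134,.008,(0,255,255))):
    q=ring(s,f,c,z,r);cv2.polylines(big,[np.int32((q+.5)*4*16)],True,col,1,cv2.LINE_AA,4)
c=q.mean(0).astype(int);print(c)
y0,x0=max(c[1]-75,0),max(c[0]-100,0);cv2.imwrite("pics/ov3.png",big[y0*4:y0*4+600,x0*4:x0*4+800])
E
```

```text
clock: 12.58
position: [0.5091, -0.0173, 0.3206]
tool_rot: [-3.141, 0.001, 0.462]
force: [-0.1, -0.7, 0.7]
grip_width: 0.0857
finger_force: 0.0
[ 0.50908542 -0.01733456  0.32056512] [-3.14109344e+00  9.05918971e-04  4.61823701e-01]
[257 231]
```

View pics/ov3.png

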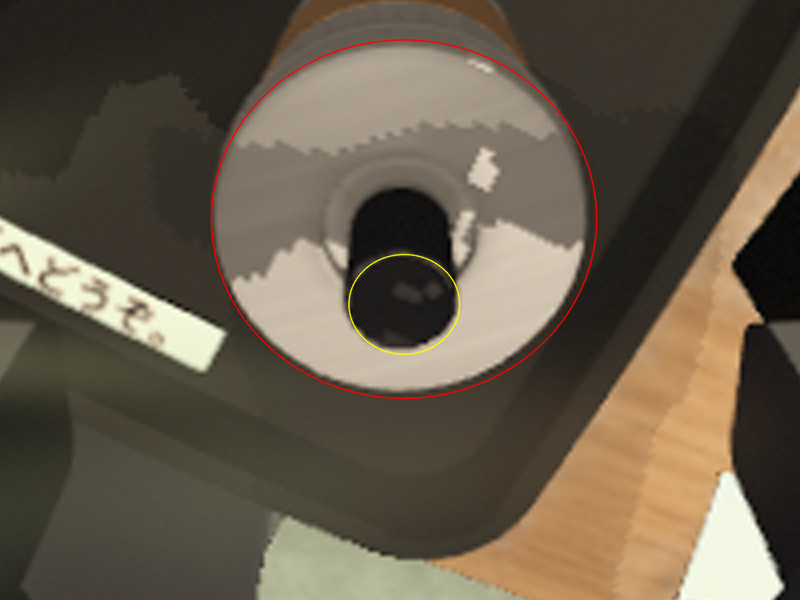

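The knob at about (401,300) and the cap at about (400,217) sit square and centred, and the open fingers are clear on both sides. I'll lower around the skirt.

```bash
python3 -m creep '[[[1,0,-0.05,2,0,0,0],[1,0,0,1.5,0,0,0],[1,0,0,1,0,0,0],[1,0,0,1,0,0,0],[1,0,0,1,0,0,0],[1,0,0,0.55,0,0,0],[1,0,0,0,0,0,0]]]' 35 && python3 -m creep '[[[0.8,0,0,0,0,0,0],[0.6,0,0,0,0,0,0],[0.4,0,0,0,0,0,0],[0.2,0,0,0,0,0,0],[0.2,0,0,0,0,0,0],[0.2,0,0,0,0,0,0]]]'
```

```text
clock: 13.5
position: [0.509, -0.0169, 0.2504]
tool_rot: [-3.141, 0.0, 0.462]
force: [-0.3, -0.0, -0.3]
grip_width: 0.0855
finger_force: 0.0
clock: 14.25
position: [0.5091, -0.0169, 0.2512]
tool_rot: [3.141, -0.001, 0.462]
force: [-2.0, -0.4, 7.1]
grip_width: 0.0631
finger_force: 36.6
```

```bash
python3 -m creep '[[[0.2,0,0,-0.1,0,0,0],[0.2,0,0,-0.1,0,0,0],[0.2,0,0,-0.2,0,0,0],[0.2,0,0,-0.2,0,0,0],[0.2,0,0,-0.4,0,0,0],[0.2,0,0,-0.5,0,0,0],[0.2,0,0,0,0,0,0]]]' && python3 - <<'E'
from h import *
f=vision.grab_frame("scene");im=f["image"];cv2.imwrite("pics/s4.png",cv2.resize(im[190:320,250:380],None,fx=4.5,fy=4.5,interpolation=cv2.INTER_CUBIC))
E
```

```text
clock: 15.12
position: [0.5091, -0.0169, 0.2662]
tool_rot: [3.141, -0.001, 0.462]
force: [-0.4, -0.9, -0.6]
grip_width: 0.063
finger_force: 38.4
```

View pics/s4.png

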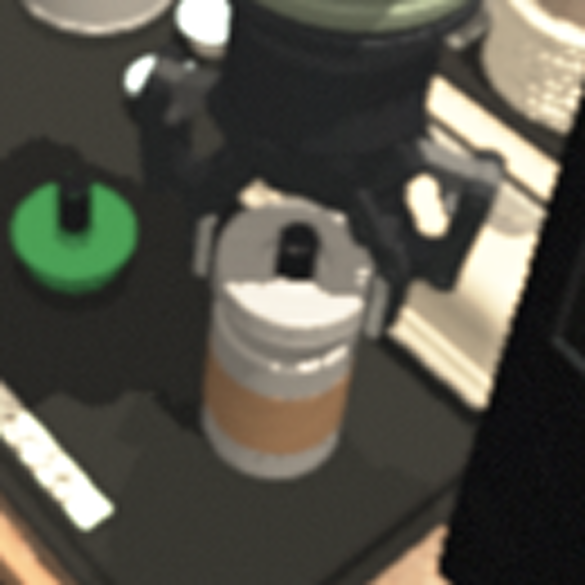

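The cap top sits around (290,295) with the fingers on both sides. The picture doesn't show clearly whether it rose, so I'll measure it.

```bash
python3 - <<'E'
from h import *
for n in("scene","side"):
    f=vision.grab_frame(n);P=pts(f);m=np.hypot(P[...,0]-.509,P[...,1]+.017)
    for r0,r1 in((.014,.022),(.022,.031)):
        q=P[(m>r0)&(m<r1)&(P[...,2]<.128)&(P[...,2]>.098)];print(n,len(q),np.percentile(q[:,2],[10,30,50,70,90]).round(4))
E
```

```text
scene 229 [0.1173 0.1183 0.1191 0.1195 0.1203]
scene 321 [0.1174 0.1182 0.1186 0.1191 0.1198]
side 114 [0.1184 0.1198 0.1205 0.121  0.1221]
side 164 [0.1178 0.1192 0.1198 0.1205 0.1218]
```

```bash
python3 -m creep '[[[0.2,0,0,-0.5,0,0,0],[0.2,0,0,-0.8,0,0,0],[0.2,0,0,-1,0,0,0],[0.2,0,0,-1,0,0,0],[0.2,0,0,-1,0,0,0],[0.2,0,0,-0.8,0,0,0],[0.2,0,0,-0.5,0,0,0],[0.2,0,0,-0.3,0,0,0],[0.2,0,0,0,0,0,0],[0.2,0,0,0,0,0,0],[0.2,0,0,0,0,0,0],[0.2,0,0,0,0,0,0]]]' && python3 - <<'E'
from h import *
for n in("scene","side"):
    f=vision.grab_frame(n);P=pts(f);m=np.hypot(P[...,0]-.509,P[...,1]+.017)
    q=P[(m<.033)&(P[...,2]>.09)];print(n,np.histogram(q[:,2],np.arange(.09,.2,.005))[0])
    q=P[(m>.014)&(m<.031)&(P[...,2]>.165)&(P[...,2]<.185)];print(len(q),np.linalg.lstsq(np.c_[q[:,:2]-[.509,-.017],np.ones(len(q))],q[:,2],rcond=None)[0].round(4))
    q=P[(m<.029)&(P[...,2]>.096)&(P[...,2]<.107)];print("flange",len(q),np.linalg.lstsq(np.c_[q[:,:2]-[.509,-.017],np.ones(len(q))],q[:,2],rcond=None)[0].round(4))
    if n=="scene":cv2.imwrite("pics/s5.png",cv2.resize(f["image"][130:320,230:400],None,fx=3.1,fy=3.1,interpolation=cv2.INTER_CUBIC))
E
```

```text
clock: 16.77
position: [0.509, -0.0169, 0.3246]
tool_rot: [-3.141, 0.0, 0.462]
force: [-0.0, -1.3, 0.6]
grip_width: 0.0631
finger_force: 38.4
scene [ 27 168 351  14  16  19  15  16   4   0   0   0   0   1   0  23  48 686
   8   6   5   0]
586 [-0.0062 -0.0002  0.1775]
flange 468 [-0.0028 -0.0033  0.1006]
side [  8  21 267   8   8   5   4   0   0   0   0   0   0   0   2  26  31 294
  70   6   7   2]
306 [0.0051 0.0017 0.179 ]
flange 278 [0.0073 0.0139 0.1023]
```

View pics/s5.png

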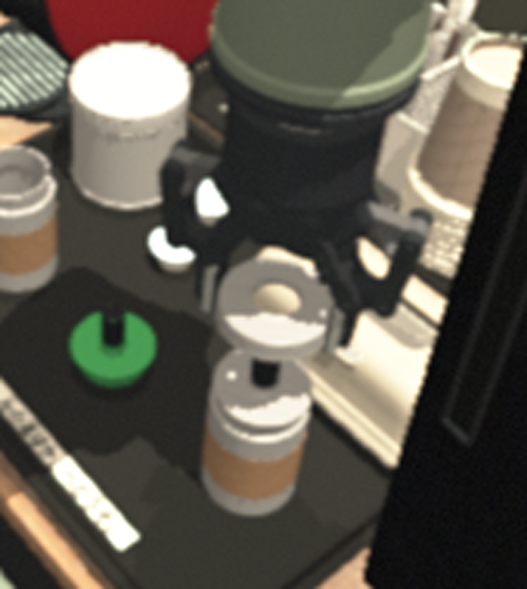

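The cap at about (275,305) is held level above the tin, and the inner lid with its knob at about (265,372) is seated with its flange top at z≈0.101. The cap's underside is about 40 mm clear of the knob, so I'm handing it in.

```bash
python3 -c "
from workcell import bot
print(bot.job_done())"
```

```text
the job is handed in; nothing more can be done
None
```

I've handed the job in: the inner lid is seated level in the full tin, and the outer cap is held level directly above it, about 40 mm clear of the knob; the hand-in gave no verdict.

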